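# Open the hazelnut jar in the one-hand clamp

## Robot

A 7-joint arm with a two-finger parallel gripper is mounted at the origin on a cart in front of the work surface, level with it; the furniture and walls round the work are solid. World frame = base frame: x ahead of the robot, y to its left, z up, the work surface at z = 0. Lengths are in mm, angles in rad, forces in N, time in s.
With the tool pointing down it reaches from about 400 to 875 mm from the base axis. Payload 4.4 kg.
Tool frame: the origin (TCP) lies at the very end of the fingers, on their centre line; the grasp point (between the pads) lies 19 mm behind it; z points along the fingers, y is the line along which they close (so a half turn about z gives the same grasp; the last joint's range is limited). The gripper opens to 85 mm and grips with 20 to 120 N. Pads are 22 mm wide; open, the fingers measure 114 mm over their backs; the gripper's body (76 mm by 85 mm) begins 54 mm behind the grasp point. The pads swing forward as they close: fully open they stand 13 mm farther back than shut.
Start: joints at [-1.358, 0.628, 0.038, 1.517, -0.027, 0.996, -0.02], TCP at [178.857, 624.922, 231.313] pointing down, gripper open.
Joint ranges: [-3.06, 3.06], [-0.37, 2.12], [-1.25, 1.32], [0.18, 2.47], [-1.1, 4.24], [0.23, 1.98], [-2.94, 2.94]. Speed limits (rad/s): [2.57, 2.57, 3.14, 3.14, 3.14, 3.14, 3.14].

## Interface

Orientations are given as [roll, pitch, yaw] about the fixed x, y, z axes, in that order (R = Rz(yaw) Ry(pitch) Rx(roll)).
In Python, from cell import read_state, get_image, camera_params, finish_job gives the robot as it stands.
- The arm moves only by the tool arm_command, never from a script. Its argument "deltas" is a list of rows, each an object of numbers: "dx", "dy", "dz": the shift along the world's x, y, z in m; "yaw": the turn about the world's z in degrees; "jaw": the opening, from 0 (shut) to 1 (fully open). A call has 1 to 20 rows; each row is the pose to reach, as a shift and turn from the pose commanded when the call began; what a row does not reach only later rows make up. A row lasts 1/10 s, in which the tool goes at most 50 mm and 8.59 degrees, less where a joint would pass 70% of its speed; a pose out of reach is approached as far as the arm can. A call with a gripper value outside its range is refused whole. The fingers move at their own pace and stop on an object; the grip force is fixed at half the most. Time passes only in rows, so rows that repeat a pose let the fingers close. It gives the time, the measured TCP pose, the force, the opening and the grip force at its end, in the units of the state.
- read_state(): the state, without advancing time (a new reading comes with each control period).
- get_image(name): name is "scene" or "top"; returns (picture, depth): 480x640x3 uint8, red, green, blue; 480x640 float32, mm along the optical axis (not along the pixel's ray), 0 where there is no reading.
- camera_params(name): a dict with "camera_matrix" (3x3 intrinsics, pixels), "extrinsics" (4x4, takes a point from camera to world coordinates). Camera axes: x right, y down, z forward; pixel columns grow to the right and rows downward; lengths in mm; the calibration is good to about 2 mm. A picture is of the moment at which its call begins. camera_params takes no time and is no camera call.
- finish_job(): hands the job in; it is judged then, once.
The state is a dict: "clock": time; "qpos": joint angles; "qd": joint speeds; "tau": joint torques, N m; "eef_pos": TCP position; "tool_rot": TCP orientation; "force": force on the tool from outside, world axes, zero at the start; "torque": the same for the moment, N m; "width": finger opening in mm; "gripper_force": force on a finger pad.
Only numpy, scipy, OpenCV 4.12 (cv2) and the standard library are available. Lean on these libraries where they do the work, as an engineer would, in place of code of your own. Each camera call takes 0.05 s, during which the arm holds its last target. There are 200 camera calls.

## Task

Open the tall glass jar of hazelnuts for me, one-handed: stand it upright between the jaws of the jar clamp with its steel lid still on, swing the clamp's lever fully home so that the jar is held fast, and unscrew the lid anticlockwise only until its lugs come free of the threads. Then lift the lid straight up and finish while still holding it level over the jar's mouth, about two centimetres clear of the rim, ready to go straight back on; leave the red-lidded jar, the bowls and the spoon alone.

Things in the scene. Friction and masses are not known exactly. Their poses are not given: they have to be found in the camera images.
- nut_jar: round clear-glass jar with a paper label band, 64 mm diameter to 66 mm height, then a shoulder and a 47 mm neck; rim 96 mm above the foot, 100 mm tall with its plain steel lid on; 0.3 to 0.5 kg. Origin: centre of its underside, z up. Three sloping right-hand thread ribs on the neck. Its starting place and the red-lidded jar's may be exchanged. It may be carried by its closed lid.
- lid: bare-steel twist-off lid of nut_jar, 59 mm diameter, 17.5 mm high. Origin: on its axis at the skirt's lower edge (82.5 mm above the jar's foot when closed), z up. Its x axis agrees with the jar's when closed. Turned anticlockwise from above it rises 3 mm per 60 degrees; its three lugs are free after about 52 degrees and bump the next ribs at about 98, so 75 is right. Then lift it off.
- jar_rim (a point): centre of the jar's mouth, on its axis at rim height, 96 mm above the foot. A sprung seal in the lid presses on this rim: starting to turn the lid takes about 0.3 to 0.6 N m (a grip of 60 N or more), and an unclamped jar would turn along with it.
- jar_clamp: fixed jar clamp: steel base plate 124 x 235 mm with two rubber-lined V jaws, 62 mm tall. Origin on the worktop below the seat. Its y axis is the clamping direction: fixed jaw at -y, moving jaw at +y, lever beyond. With the lever open a jar has 11 mm of play along y: set it down 5 mm from the seat towards +y; the moving jaw then pushes it home against the fixed jaw.
- clamp_seat (a point): point on the top of the base plate (14 mm above the worktop) on which the jar's axis stands once it is clamped. Two guide rods (7 mm thick, tops 30 mm above the worktop) run from jaw to jaw 43 mm to either side of it.
- clamp_lever (a joint): angle of the clamp's cam lever about the vertical: 0 = open (lever points to the clamp's +y), grows anticlockwise seen from above, 1.40 = fully home at the stop, lever pointing about to the clamp's -x. The self-locking cam stays where it is left; it takes about 0.7 N m, rising to 1.1 N m near the end (7 to 11 N at the knob).
- lever_knob (a point): middle of the grip of the upright black knob on the lever's end, 75 mm above the worktop; the knob is 17 to 20 mm thick, from 44 to 91 mm above the worktop, 100 mm from the lever's pivot.
- lever_pivot (a point): point on the lever's vertical hinge axis, 75 mm above the worktop.
- red_jar: bystander: lower jar with a red lid, 59 mm diameter, 86 mm tall. Origin: centre of its underside.
- bowl: bystander: small white bowl, 100 mm diameter, 48 mm high. Origin: centre of its underside.
- spoon: bystander: steel spoon lying on the worktop, 199 mm long.
Mind the look-alikes: they are no part of the job. Leave any green or yellow look-alike of the nut_jar alone. Leave any green look-alike of the lid alone.

How it is judged (in metres and radians):
On the way, in this order (a step that is already met when the one before it is completed fails the run):
1. the jar stands upright on the clamp's seat, closed, with the lever fully home (value of joint clamp_lever above 1.28 rad and horizontal distance between nut_jar and clamp_seat below 0.006 m and z of nut_jar in the frame of clamp_seat below 0.006 m and angle between nut_jar's own z axis and vertical below 0.08 rad and z of lid in the frame of nut_jar below 0.0845 m and angle between the x axis of lid and the x axis of nut_jar, either way round below 0.3 rad), for 0.2 s.
2. the lid is turned loose on the clamped jar before it is lifted (angle between the x axis of lid and the x axis of nut_jar, either way round above 0.8 rad and z of lid in the frame of nut_jar below 0.0925 m and value of joint clamp_lever above 1.28 rad and horizontal distance between nut_jar and clamp_seat below 0.006 m), for 0.1 s.
At the end, for the whole second after the job is handed in: Jar upright (0.08 rad), axis within 6 mm of the seat, foot within 6 mm of the plate, lever past 1.28 rad. The gripper holds the lid still, level (0.17 rad), off the jar, its axis within 15 mm of the mouth's, its edge 6 to 40 mm above the rim, turned only 46 to 134 degrees (value of joint clamp_lever above 1.28 rad and horizontal distance between nut_jar and clamp_seat below 0.006 m and z of nut_jar in the frame of clamp_seat below 0.006 m and angle between nut_jar's own z axis and vertical below 0.08 rad and z of lid in the frame of jar_rim between 0.006 and 0.04 m and horizontal distance between lid and jar_rim below 0.015 m and angle between lid's own z axis and vertical below 0.17 rad and contact force between lid and nut_jar below 0.1 N and contact force between the fingers and lid above 2 N and linear speed of lid below 0.03 m/s and linear speed of nut_jar below 0.02 m/s and angle between the x axis of lid and the x axis of nut_jar, either way round above 0.8 rad); the arm keeps its last pose, push and grip.
It fails at once if the red-lidded jar is shifted by more than 25 mm (distance of red_jar from where it was at the start of the episode above 0.025 m).
It fails at once if the bowl is shifted by more than 25 mm (distance of bowl from where it was at the start of the episode above 0.025 m).
It fails at once if the spoon is shifted by more than 25 mm (distance of spoon from where it was at the start of the episode above 0.025 m).
It fails at once if the jar is tipped by more than 35 degrees (angle between nut_jar's own z axis and vertical above 0.6 rad).
It also fails if it takes over 62 s, if anything falls off the work surface, if the arm or the gripper's body presses on something with over 40 N, if the wrist force passes 120 N, or if a joint passes its speed limit or range.

## Working session

There is one attempt and no reset: what is moved stays moved. The work goes in short steps, Python scripts to look and compute and a tool call to move; the robot and the scene stay as the last step left them, time stands still between calls to the robot, and variables do not carry over. Pictures are saved under pics/ and viewed, at most 10 in all, crops included, and the job is handed in when it is done.

Besides the shell and the picture viewer there is one more tool, called after "Request:" by a JSON object that holds its "fn" and its "kwargs". arm_command: Moves the arm, as the interface text tells. Its arguments: {"type":"object","properties":{"deltas":{"type":"array"}},"required":["deltas"]}

```bash
mkdir -p pics; cat > h.py <<'E'
import numpy as np, cv2
from cell import *
def snap(n,f):
    im,d=get_image(n); cv2.imwrite('pics/'+f+'.png',im[:,:,::-1]); np.save('pics/'+f+'.npy',d); return im,d
def pt(n,d,u,v,z=None):
    c=camera_params(n);K=np.array(c['camera_matrix']);E=np.array(c['extrinsics'])
    r=np.linalg.solve(K,[u,v,1.0])
    if z is None:
        w=d[v-1:v+2,u-1:u+2]; w=w[w>0]; s=np.median(w) if len(w) else np.nan
    else:
        a=E[:3,:3]@r; s=(z-E[2,3])/a[2]
    return np.round(E[:3,:3]@(r*s)+E[:3,3],1)
E
python3 - <<'E'
from h import *
snap('top','top0');snap('scene','sc0');print(read_state())
for n in('top','scene'):print(camera_params(n))
E
```

```text
{'clock': 0.1, 'qpos': array([-1.35780545,  0.62925821,  0.03842368,  1.51828106, -0.02702458,
        0.9963169 , -0.01998987]), 'qd': array([ 0.00056649, -0.00128245, -0.00171698, -0.00140118,  0.00033139,
       -0.00165667,  0.00160653]), 'tau': array([ 3.07640272e-03, -5.64529431e+01,  1.23029027e+00, -1.93971097e+01,
        1.12375355e-02,  5.44480528e-03,  6.46394138e-07]), 'eef_pos': array([178.66988715, 624.36410107, 230.47352512]), 'tool_rot': array([-3.13984593e+00, -1.46339613e-05,  2.86281527e+00]), 'force': array([-0.04698624,  0.1048939 ,  0.18979716]), 'torque': array([ 0.02013174, -0.01337269,  0.01594237]), 'gripper_force': 0.0, 'width': 85.54925980219325}
{'camera_matrix': array([[454.67895956,   0.        , 320.87056124],
       [  0.        , 454.67895956, 238.24286597],
       [  0.        ,   0.        ,   1.        ]]), 'extrinsics': array([[-3.64377995e-02, -9.71160165e-01,  2.35627292e-01,
         3.40721703e+02],
       [-9.99332494e-01,  3.47926991e-02, -1.11370531e-02,
         5.55379828e+01],
       [ 2.61775287e-03, -2.35875820e-01, -9.71779679e-01,
         1.25077418e+03],
       [ 0.00000000e+00,  0.00000000e+00,  0.00000000e+00,
         1.00000000e+00]])}
{'camera_matrix': array([[619.23810052,   0.        , 315.35205713],
       [  0.        , 619.23810052, 231.36637898],
       [  0.        ,   0.        ,   1.        ]]), 'extrinsics': array([[ 8.52801158e-01, -3.59073439e-01,  3.79205023e-01,
         2.49571633e+01],
       [-5.22219264e-01, -5.80571042e-01,  6.24679363e-01,
        -8.99233638e+02],
       [-4.15031168e-03, -7.30755452e-01, -6.82626724e-01,
         1.12791410e+03],
       [ 0.00000000e+00,  0.00000000e+00,  0.00000000e+00,
         1.00000000e+00]])}
```

View pics/top0.png

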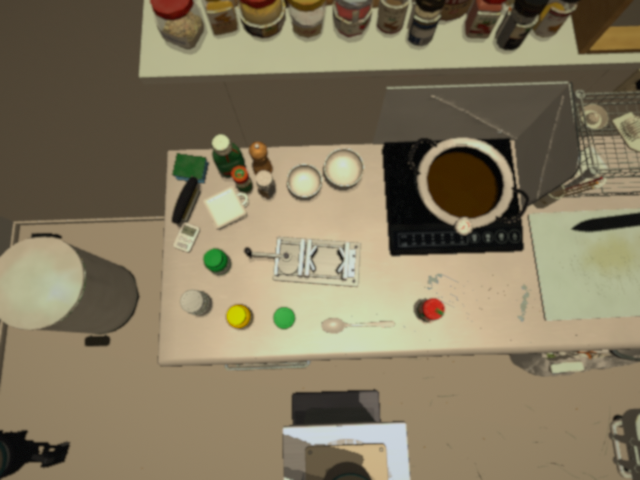

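View pics/sc0.png

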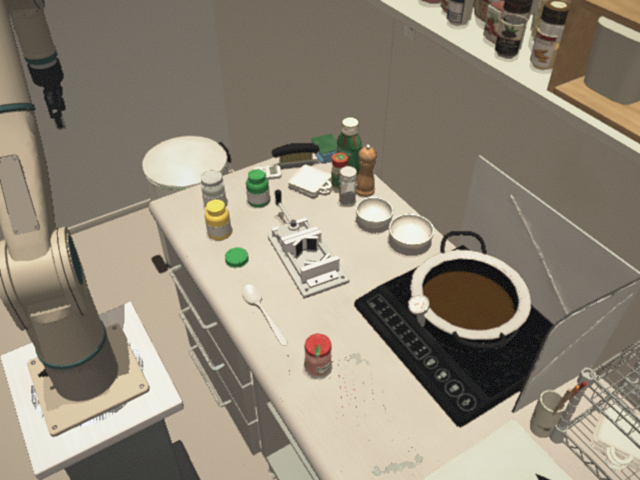

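The nut jar (steel lid) is at top (195,301) and the red jar at (432,310). The clamp is at about (317,262), with its lever pointing left (+y) and the knob near (250,253). I'll enlarge these.

```bash
python3 - <<'E'
import cv2,numpy as np
from h import *
im=cv2.imread('pics/top0.png')[215:335,165:375]
cv2.imwrite('pics/c0.png',cv2.resize(im,None,fx=3.8,fy=3.8,interpolation=cv2.INTER_CUBIC))
d=np.load('pics/top0.npy')
for u,v in [(195,301),(192,298),(197,304),(239,316),(215,260),(249,253),(284,318),(308,262),(348,262),(280,245),(290,258),(318,264)]:print(u,v,pt('top',d,u,v))
E
```

```text
195 301 [468.6 365.  100.1]
192 298 [476.6 373.3  98.3]
197 304 [461.  360.   99.2]
239 316 [427.4 254.7  97. ]
215 260 [572.6 317.4  96.7]
249 253 [590.7 231.8  83.7]
284 318 [423.7 148.   18.4]
308 262 [565.   78.4  63.6]
348 262 [568.3 -30.3  25.3]
280 245 [624.6 155.7  17. ]
290 258 [581.  127.   46.1]
318 264 [567.4  52.   15.8]
```

View pics/c0.png

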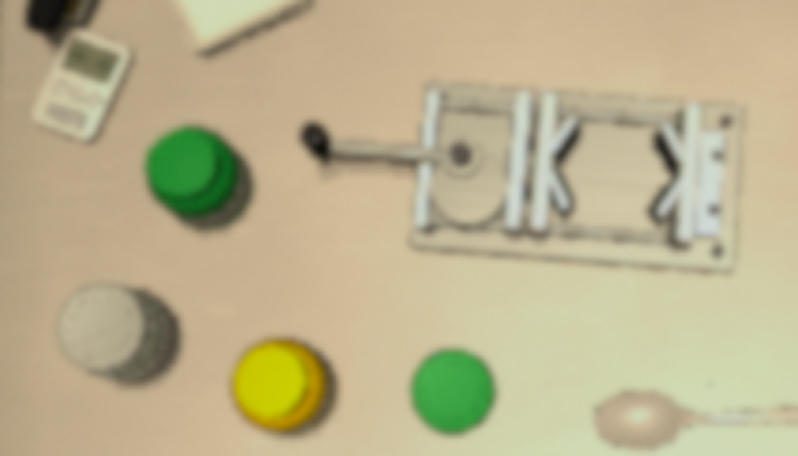

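The crop shows the jar lid centred at (105,328) and the knob top at (313,137). The lever pivot is at (460,155). The jaw V tips are at (578,120), (568,212), (660,130) and (655,218). The plate corners are (425,85), (743,105), (733,270) and (410,245).

```bash
python3 - <<'E'
from h import *
from scipy.optimize import least_squares
def cloud(n,f):
    d=np.load('pics/'+f+'.npy');c=camera_params(n);K=np.array(c['camera_matrix']);E=np.array(c['extrinsics'])
    v,u=np.nonzero(d>0);r=np.linalg.inv(K)@np.stack([u,v,np.ones(len(u))]);P=E[:3,:3]@(r*d[v,u])+E[:3,3:]
    return P.T
C=lambda u,v,z:pt('top',None,165+u/3.8,215+v/3.8,z)
print('lid',C(105,328,100),'knobtop',C(313,137,91),'pivot',C(460,155,70))
print('plate',*[C(*p,14) for p in[(425,85),(743,105),(733,270),(410,245)]])
print('Vtips',*[C(*p,62) for p in[(578,120),(568,212),(660,130),(655,218),(552,163),(690,172)]])
for n,f in(('top','top0'),('scene','sc0')):
    P=cloud(n,f)
    def sel(x0,x1,y0,y1,z0,z1):
        return P[(P[:,0]>x0)&(P[:,0]<x1)&(P[:,1]>y0)&(P[:,1]<y1)&(P[:,2]>z0)&(P[:,2]<z1)]
    L=sel(420,520,320,410,94,106)
    print(n,'lid n',len(L),L.mean(0).round(1),cv2.minEnclosingCircle(L[:,:2].astype(np.float32)))
    B=sel(490,660,-70,190,9,19)
    print('plate',cv2.minAreaRect(B[:,:2].astype(np.float32)),B[:,2].mean())
    J=sel(490,660,-60,110,57,67)
    for a,b in((30,110),(-60,30)):
        j=J[(J[:,1]>a)&(J[:,1]<b)];print('jaw',len(j),j.mean(0).round(1),cv2.minAreaRect(j[:,:2].astype(np.float32)))
    k=sel(560,630,200,260,82,97);print('knob',len(k),k.mean(0).round(1))
E
```

```text
lid [468. 371. 100.] knobtop [594.5 234.9  91. ] pivot [582.6 135.9  70. ]
plate [647.5 164.5  14. ] [624.  -68.9  14. ] [502.8 -54.8  14. ] [529.2 176.9  14. ]
Vtips [606.4  52.8  62. ] [541.1  62.   62. ] [597.1  -4.6  62. ] [534.7   1.7  62. ] [576.2  72.1  62. ] [566.3 -24.2  62. ]
top lid n 429 [469.  374.9 100.4] ((469.87591552734375, 375.3106384277344), 29.492061614990234)
plate ((581.9840698242188, 55.67035675048828), (235.1548309326172, 135.4333953857422), 83.43357849121094) 14.322595219085411
jaw 331 [579.3  81.1  61.1] ((579.2295532226562, 79.92239379882812), (47.729148864746094, 98.69164276123047), 83.62757873535156)
jaw 250 [567.4 -16.7  61.8] ((568.9354248046875, -13.003599166870117), (29.832639694213867, 98.25908660888672), 83.40180206298828)
knob 43 [596.1 236.4  89.8]
scene lid n 257 [469.2 370.5  99.8] ((468.27020263671875, 370.7655334472656), 33.10234832763672)
plate ((577.40966796875, 52.86450958251953), (239.49732971191406, 126.06456756591797), 83.7599105834961) 14.033030454732264
jaw 317 [578.8  77.5  60.9] ((579.8611450195312, 77.50506591796875), (49.27827453613281, 98.62657928466797), 79.97029113769531)
jaw 254 [568.6 -21.3  61.7] ((568.5571899414062, -19.238386154174805), (34.0461311340332, 98.9595718383789), 87.42486572265625)
knob 38 [596.9 232.8  88. ]
```

```bash
cat >> h.py <<'E'
def rect(n,im,o,yaw,z,w,h,s):
    "ortho view of plane z: columns = clamp -y, rows = -x, centre o"
    c=camera_params(n);K=np.array(c['camera_matrix']);E=np.linalg.inv(np.array(c['extrinsics']))
    ex=np.array([np.cos(yaw),np.sin(yaw),0]);ey=np.array([-np.sin(yaw),np.cos(yaw),0])
    q=np.array([[0,0],[w,0],[w,h],[0,h]],float); src=[]
    for a,b in q:
        P=np.array([o[0],o[1],z])+ey*(w/2-a)+ex*(h/2-b)
        p=K@(E[:3,:3]@P+E[:3,3]);src.append(p[:2]/p[2])
    H=cv2.getPerspectiveTransform(np.float32(src),np.float32(q*s))
    r=cv2.warpPerspective(im,H,(int(w*s),int(h*s)),flags=cv2.INTER_CUBIC)
    for k in range(-int(w/20)*10,int(w/2)+1,10):
        cv2.line(r,(int((w/2-k)*s),0),(int((w/2-k)*s),12 if k else 500),(255,0,255),1)
    for k in range(-int(h/20)*10,int(h/2)+1,10):
        cv2.line(r,(0,int((h/2-k)*s)),(12 if k else 500,int((h/2-k)*s)),(255,0,255),1)
    return r
E
python3 - <<'E'
from h import *
cols=[]
for n,f in(('top','top0'),('scene','sc0')):
    im=cv2.imread('pics/'+f+'.png')
    cols.append(np.vstack([rect(n,im,(570.6,26),np.radians(-6.2),62,130,110,3),rect(n,im,(469,371),np.radians(-6.2),100,130,80,3)]))
cv2.imwrite('pics/r0.png',np.hstack(cols))
E
```

```text
(no output)
```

View pics/r0.png

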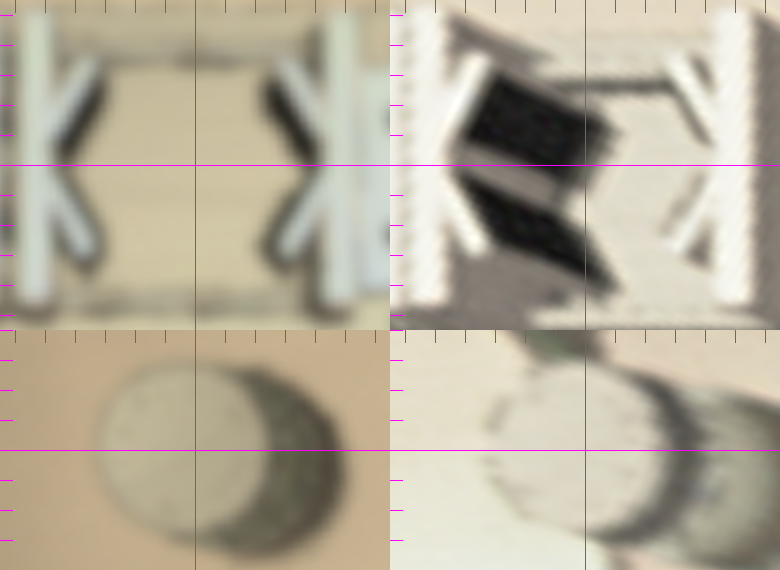

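In the rectified views the lid is centred near (469, 374). The jaw midpoint, which is the set-down point, is near (573, 28.5), with clamp yaw about -6.2°. Both cameras agree on the lid-to-clamp vector, (+104, -346) mm. I'll move over the jar.

Request:
{"fn": "arm_command", "kwargs": {"deltas": [{"dx": 0.03,"dy": -0.025,"jaw": 1},{"dx": 0.06,"dy": -0.05,"jaw": 1},{"dx": 0.09,"dy": -0.075,"jaw": 1},{"dx": 0.12,"dy": -0.1,"jaw": 1},{"dx": 0.15,"dy": -0.13,"jaw": 1},{"dx": 0.18,"dy": -0.155,"jaw": 1},{"dx": 0.21,"dy": -0.18,"jaw": 1},{"dx": 0.24,"dy": -0.205,"jaw": 1},{"dx": 0.27,"dy": -0.23,"jaw": 1},{"dx": 0.29,"dy": -0.251,"jaw": 1},{"dx": 0.29,"dy": -0.251,"dz": -0.02,"jaw": 1},{"dx": 0.29,"dy": -0.251,"dz": -0.05,"jaw": 1},{"dx": 0.29,"dy": -0.251,"dz": -0.08,"jaw": 1},{"dx": 0.29,"dy": -0.251,"dz": -0.1,"jaw": 1},{"dx": 0.29,"dy": -0.251,"dz": -0.11,"jaw": 1},{"dx": 0.29,"dy": -0.251,"dz": -0.11,"jaw": 1}]}}

```text
invalid input at $.deltas[0]: expected keys dx, dy, dz, yaw, jaw
```

```bash
python3 - <<'E'
from h import *
a,_=snap('top','top1');b,_=snap('scene','sc1')
A=cv2.resize(a[240:340,140:240],(400,400));B=cv2.resize(b[120:240,150:270],(400,400))
cv2.imwrite('pics/g1.png',np.hstack([A,B])[:,:,::-1])
E
```

```text
(no output)
```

View pics/g1.png

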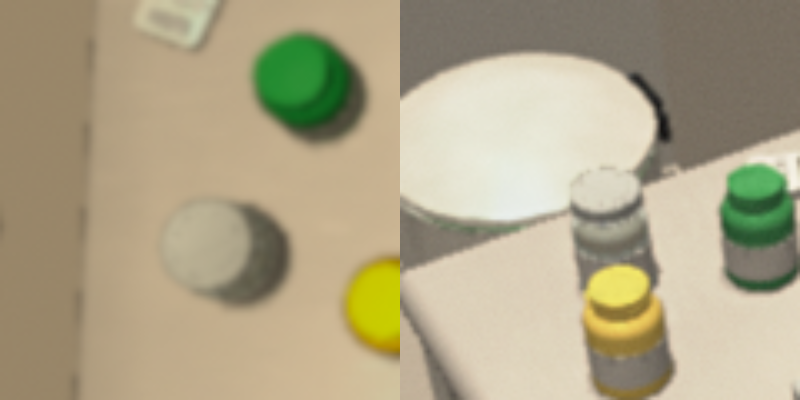

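The call was refused because all five keys are required, so the arm has not moved. The jar stands where I measured it: left panel (207,245), right panel (607,190).

Request:
{"fn": "arm_command", "kwargs": {"deltas": [{"dx": 0.03,"dy": -0.025,"dz": 0,"yaw": 0,"jaw": 1},{"dx": 0.06,"dy": -0.05,"dz": 0,"yaw": 0,"jaw": 1},{"dx": 0.09,"dy": -0.075,"dz": 0,"yaw": 0,"jaw": 1},{"dx": 0.12,"dy": -0.1,"dz": 0,"yaw": 0,"jaw": 1},{"dx": 0.15,"dy": -0.13,"dz": 0,"yaw": 0,"jaw": 1},{"dx": 0.18,"dy": -0.155,"dz": 0,"yaw": 0,"jaw": 1},{"dx": 0.21,"dy": -0.18,"dz": 0,"yaw": 0,"jaw": 1},{"dx": 0.24,"dy": -0.205,"dz": 0,"yaw": 0,"jaw": 1},{"dx": 0.27,"dy": -0.23,"dz": 0,"yaw": 0,"jaw": 1},{"dx": 0.29,"dy": -0.251,"dz": 0,"yaw": 0,"jaw": 1},{"dx": 0.29,"dy": -0.251,"dz": -0.02,"yaw": 0,"jaw": 1},{"dx": 0.29,"dy": -0.251,"dz": -0.05,"yaw": 0,"jaw": 1},{"dx": 0.29,"dy": -0.251,"dz": -0.08,"yaw": 0,"jaw": 1},{"dx": 0.29,"dy": -0.251,"dz": -0.1,"yaw": 0,"jaw": 1},{"dx": 0.29,"dy": -0.251,"dz": -0.11,"yaw": 0,"jaw": 1},{"dx": 0.29,"dy": -0.251,"dz": -0.11,"yaw": 0,"jaw": 1},{"dx": 0.29,"dy": -0.251,"dz": -0.11,"yaw": 0,"jaw": 1}]}}

```text
clock: 1.9
eef_pos: [469.4, 374.4, 122.0]
tool_rot: [3.141, 0.001, 2.863]
force: [-0.2, -0.2, 0.8]
width: 85.4
gripper_force: 0.0
```

```bash
python3 - <<'E'
from h import *
a,_=snap('top','top1');b,_=snap('scene','sc1')
A=cv2.resize(a[240:340,140:240],(400,400));B=cv2.resize(b[120:240,150:270],(400,400))
cv2.imwrite('pics/g2.png',np.hstack([A,B])[:,:,::-1])
E
```

```text
(no output)
```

View pics/g2.png

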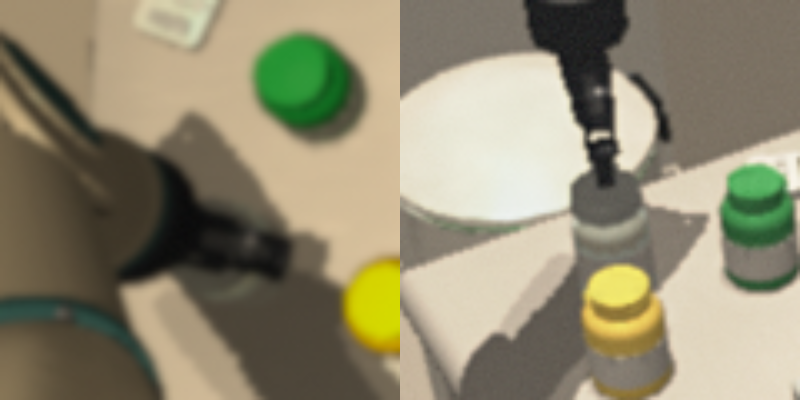

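The fingers straddle the lid: in the right panel the near finger is at (602,170) and the lid at (607,195). Next I descend and close.

Request:
{"fn": "arm_command", "kwargs": {"deltas": [{"dx": 0,"dy": 0,"dz": -0.02,"yaw": 0,"jaw": 1},{"dx": 0,"dy": 0,"dz": -0.035,"yaw": 0,"jaw": 1},{"dx": 0,"dy": 0,"dz": -0.045,"yaw": 0,"jaw": 1},{"dx": 0,"dy": 0,"dz": -0.05,"yaw": 0,"jaw": 1},{"dx": 0,"dy": 0,"dz": -0.05,"yaw": 0,"jaw": 1},{"dx": 0,"dy": 0,"dz": -0.05,"yaw": 0,"jaw": 0.6},{"dx": 0,"dy": 0,"dz": -0.05,"yaw": 0,"jaw": 0.4},{"dx": 0,"dy": 0,"dz": -0.05,"yaw": 0,"jaw": 0.2},{"dx": 0,"dy": 0,"dz": -0.05,"yaw": 0,"jaw": 0},{"dx": 0,"dy": 0,"dz": -0.05,"yaw": 0,"jaw": 0},{"dx": 0,"dy": 0,"dz": -0.05,"yaw": 0,"jaw": 0},{"dx": 0,"dy": 0,"dz": -0.05,"yaw": 0,"jaw": 0}]}}

```text
clock: 3.2
eef_pos: [469.5, 374.8, 72.3]
tool_rot: [3.14, 0.001, 2.863]
force: [-0.0, 1.0, 6.8]
width: 57.6
gripper_force: 63.5
```

Request:
{"fn": "arm_command", "kwargs": {"deltas": [{"dx": 0,"dy": 0,"dz": 0.005,"yaw": 0,"jaw": 0},{"dx": 0,"dy": 0,"dz": 0.02,"yaw": 0,"jaw": 0},{"dx": 0,"dy": 0,"dz": 0.045,"yaw": 0,"jaw": 0},{"dx": 0,"dy": 0,"dz": 0.07,"yaw": 0,"jaw": 0},{"dx": 0,"dy": 0,"dz": 0.085,"yaw": 0,"jaw": 0},{"dx": 0,"dy": 0,"dz": 0.09,"yaw": 0,"jaw": 0},{"dx": 0,"dy": 0,"dz": 0.09,"yaw": 0,"jaw": 0}]}}

```text
clock: 3.9
eef_pos: [469.0, 373.9, 162.1]
tool_rot: [3.141, 0.001, 2.863]
force: [-0.1, -0.7, -3.7]
width: 57.8
gripper_force: 65.1
```

Request:
{"fn": "arm_command", "kwargs": {"deltas": [{"dx": 0.003,"dy": -0.01,"dz": 0,"yaw": 0,"jaw": 0},{"dx": 0.009,"dy": -0.03,"dz": 0,"yaw": 0,"jaw": 0},{"dx": 0.018,"dy": -0.06,"dz": 0,"yaw": 0,"jaw": 0},{"dx": 0.028,"dy": -0.095,"dz": 0,"yaw": 0,"jaw": 0},{"dx": 0.039,"dy": -0.13,"dz": 0,"yaw": 0,"jaw": 0},{"dx": 0.05,"dy": -0.165,"dz": 0,"yaw": 0,"jaw": 0},{"dx": 0.06,"dy": -0.2,"dz": 0,"yaw": 0,"jaw": 0},{"dx": 0.07,"dy": -0.235,"dz": 0,"yaw": 0,"jaw": 0},{"dx": 0.08,"dy": -0.27,"dz": 0,"yaw": 0,"jaw": 0},{"dx": 0.09,"dy": -0.3,"dz": 0,"yaw": 0,"jaw": 0},{"dx": 0.098,"dy": -0.325,"dz": 0,"yaw": 0,"jaw": 0},{"dx": 0.102,"dy": -0.338,"dz": 0,"yaw": 0,"jaw": 0},{"dx": 0.104,"dy": -0.346,"dz": 0,"yaw": 0,"jaw": 0},{"dx": 0.104,"dy": -0.346,"dz": 0,"yaw": 0,"jaw": 0},{"dx": 0.104,"dy": -0.346,"dz": 0,"yaw": 0,"jaw": 0}]}}

```text
clock: 5.4
eef_pos: [572.3, 29.6, 161.0]
tool_rot: [3.141, -0.001, 2.865]
force: [-0.1, 0.0, -3.0]
width: 57.6
gripper_force: 65.1
```

```bash
python3 - <<'E'
from h import *
a,_=snap('top','top2');b,_=snap('scene','sc2')
A=cv2.resize(a[200:320,240:380],(400,343));B=cv2.resize(b[170:305,240:375],(400,400))
A=cv2.copyMakeBorder(A,0,57,0,0,cv2.BORDER_CONSTANT)
cv2.imwrite('pics/g3.png',np.hstack([A,B])[:,:,::-1]);print(read_state()['force'])
E
```

```text
[-0.76531306  1.15194408 -3.76940691]
```

View pics/g3.png

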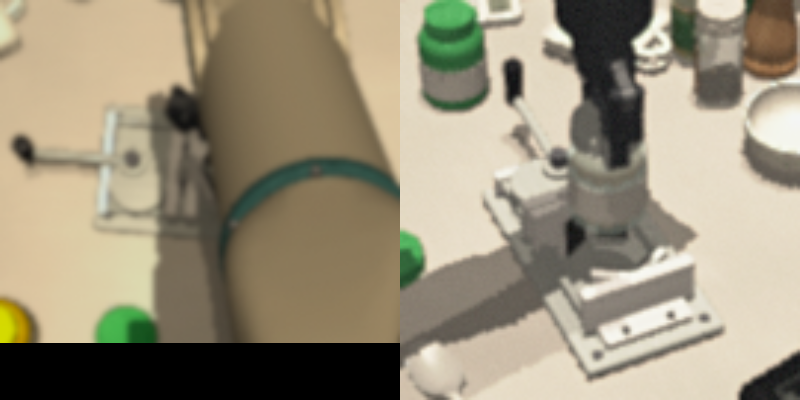

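The jar hangs upright over the jaws: in the right panel its body is at (607,205) between the V's. Descending in steps while watching the force.

Request:
{"fn": "arm_command", "kwargs": {"deltas": [{"dx": 0,"dy": 0,"dz": -0.01,"yaw": 0,"jaw": 0},{"dx": 0,"dy": 0,"dz": -0.02,"yaw": 0,"jaw": 0},{"dx": 0,"dy": 0,"dz": -0.028,"yaw": 0,"jaw": 0},{"dx": 0,"dy": 0,"dz": -0.033,"yaw": 0,"jaw": 0},{"dx": 0,"dy": 0,"dz": -0.038,"yaw": 0,"jaw": 0},{"dx": 0,"dy": 0,"dz": -0.038,"yaw": 0,"jaw": 0}]}}

```text
clock: 6.1
eef_pos: [572.4, 27.9, 122.5]
tool_rot: [-3.141, -0.001, 2.863]
force: [-0.1, 0.6, -3.5]
width: 58.0
gripper_force: 65.0
```

Request:
{"fn": "arm_command", "kwargs": {"deltas": [{"dx": 0,"dy": 0,"dz": -0.01,"yaw": 0,"jaw": 0},{"dx": 0,"dy": 0,"dz": -0.02,"yaw": 0,"jaw": 0},{"dx": 0,"dy": 0,"dz": -0.027,"yaw": 0,"jaw": 0},{"dx": 0,"dy": 0,"dz": -0.032,"yaw": 0,"jaw": 0},{"dx": 0,"dy": 0,"dz": -0.034,"yaw": 0,"jaw": 0},{"dx": 0,"dy": 0,"dz": -0.034,"yaw": 0,"jaw": 0}]}}

```text
clock: 6.7
eef_pos: [572.7, 27.9, 89.0]
tool_rot: [-3.141, -0.001, 2.863]
force: [-0.2, 0.0, -2.9]
width: 57.8
gripper_force: 65.1
```

Request:
{"fn": "arm_command", "kwargs": {"deltas": [{"dx": 0,"dy": 0,"dz": -0.001,"yaw": 0,"jaw": 0},{"dx": 0,"dy": 0,"dz": -0.002,"yaw": 0,"jaw": 0},{"dx": 0,"dy": 0,"dz": -0.003,"yaw": 0,"jaw": 0},{"dx": 0,"dy": 0,"dz": -0.003,"yaw": 0,"jaw": 0}]}}

```text
clock: 7.1
eef_pos: [573.1, 28.0, 86.5]
tool_rot: [3.141, 0.0, 2.863]
force: [-0.0, 0.6, -2.0]
width: 57.4
gripper_force: 65.2
```

Request:
{"fn": "arm_command", "kwargs": {"deltas": [{"dx": 0,"dy": 0,"dz": -0.001,"yaw": 0,"jaw": 0},{"dx": 0,"dy": 0,"dz": -0.001,"yaw": 0,"jaw": 0.8},{"dx": 0,"dy": 0,"dz": -0.001,"yaw": 0,"jaw": 1},{"dx": 0,"dy": 0,"dz": -0.001,"yaw": 0,"jaw": 1},{"dx": 0,"dy": 0,"dz": -0.001,"yaw": 0,"jaw": 1},{"dx": 0,"dy": 0,"dz": -0.001,"yaw": 0,"jaw": 1},{"dx": 0,"dy": 0,"dz": 0.01,"yaw": 0,"jaw": 1},{"dx": 0,"dy": 0,"dz": 0.03,"yaw": 0,"jaw": 1},{"dx": 0,"dy": 0,"dz": 0.06,"yaw": 0,"jaw": 1},{"dx": 0,"dy": 0,"dz": 0.09,"yaw": 0,"jaw": 1}]}}

```text
clock: 8.1
eef_pos: [572.6, 27.9, 177.8]
tool_rot: [-3.141, -0.0, 2.863]
force: [0.8, 0.5, 0.2]
width: 85.3
gripper_force: 0.0
```

Request:
{"fn": "arm_command", "kwargs": {"deltas": [{"dx": 0.003,"dy": 0.02,"dz": 0,"yaw": -8,"jaw": 1},{"dx": 0.006,"dy": 0.04,"dz": 0,"yaw": -16,"jaw": 1},{"dx": 0.009,"dy": 0.07,"dz": 0,"yaw": -24,"jaw": 0.5},{"dx": 0.012,"dy": 0.1,"dz": 0,"yaw": -32,"jaw": 0.5},{"dx": 0.015,"dy": 0.13,"dz": 0,"yaw": -40,"jaw": 0.5},{"dx": 0.018,"dy": 0.16,"dz": 0,"yaw": -48,"jaw": 0.5},{"dx": 0.021,"dy": 0.185,"dz": 0,"yaw": -56,"jaw": 0.5},{"dx": 0.023,"dy": 0.2,"dz": 0,"yaw": -64,"jaw": 0.5},{"dx": 0.0235,"dy": 0.207,"dz": 0,"yaw": -72,"jaw": 0.5},{"dx": 0.0235,"dy": 0.207,"dz": 0,"yaw": -80,"jaw": 0.5},{"dx": 0.0235,"dy": 0.207,"dz": -0.03,"yaw": -80,"jaw": 0.5},{"dx": 0.0235,"dy": 0.207,"dz": -0.06,"yaw": -80,"jaw": 0.5},{"dx": 0.0235,"dy": 0.207,"dz": -0.075,"yaw": -80,"jaw": 0.5},{"dx": 0.0235,"dy": 0.207,"dz": -0.075,"yaw": -80,"jaw": 0.5}]}}

```text
clock: 9.5
eef_pos: [594.8, 234.7, 99.6]
tool_rot: [-3.138, 0.001, 1.467]
force: [-1.2, -0.8, 0.6]
width: 42.8
gripper_force: 0.0
```

```bash
python3 - <<'E'
from h import *
a,_=snap('top','top3');b,_=snap('scene','sc3')
A=cv2.resize(a[200:320,220:340],(400,400));B=cv2.resize(b[170:305,240:375],(400,400))
cv2.imwrite('pics/g4.png',np.hstack([A,B])[:,:,::-1]);print(read_state()['force'])
E
```

```text
[0.57483586 0.4658667  1.33442446]
```

View pics/g4.png

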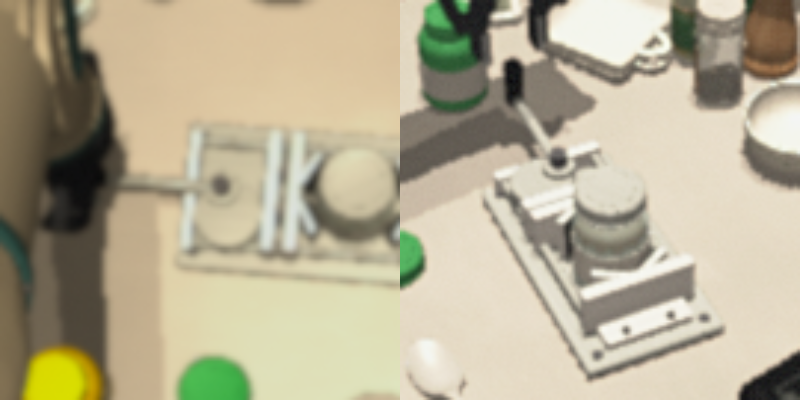

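The jar stands upright between the jaws, right panel (610,210). The two fingertips straddle the knob, which is at (513,80). Next I lower the fingers round it and narrow the cage.

Request:
{"fn": "arm_command", "kwargs": {"deltas": [{"dx": 0,"dy": 0,"dz": -0.01,"yaw": 0,"jaw": 0.5},{"dx": 0,"dy": 0,"dz": -0.025,"yaw": 0,"jaw": 0.5},{"dx": 0,"dy": 0,"dz": -0.038,"yaw": 0,"jaw": 0.5},{"dx": 0,"dy": 0,"dz": -0.042,"yaw": 0,"jaw": 0.5},{"dx": 0,"dy": 0,"dz": -0.042,"yaw": 0,"jaw": 0.34},{"dx": 0,"dy": 0,"dz": -0.042,"yaw": 0,"jaw": 0.34},{"dx": 0,"dy": 0,"dz": -0.042,"yaw": 0,"jaw": 0.34}]}}

```text
clock: 10.3
eef_pos: [596.8, 235.0, 59.8]
tool_rot: [3.141, -0.0, 1.466]
force: [0.2, -0.5, -0.3]
width: 28.8
gripper_force: 0.0
```

Request:
{"fn": "arm_command", "kwargs": {"deltas": [{"dx": -0.007,"dy": 0.0005,"dz": 0,"yaw": 4,"jaw": 0.34},{"dx": -0.0139,"dy": 0.0005,"dz": 0,"yaw": 8,"jaw": 0.34},{"dx": -0.0209,"dy": 0.0001,"dz": 0,"yaw": 12,"jaw": 0.34},{"dx": -0.0278,"dy": -0.0009,"dz": 0,"yaw": 16,"jaw": 0.34},{"dx": -0.0347,"dy": -0.0023,"dz": 0,"yaw": 20,"jaw": 0.34},{"dx": -0.0414,"dy": -0.0042,"dz": 0,"yaw": 24,"jaw": 0.34},{"dx": -0.0479,"dy": -0.0066,"dz": 0,"yaw": 28,"jaw": 0.34},{"dx": -0.0543,"dy": -0.0094,"dz": 0,"yaw": 32,"jaw": 0.34},{"dx": -0.0605,"dy": -0.0126,"dz": 0,"yaw": 36,"jaw": 0.34},{"dx": -0.0664,"dy": -0.0163,"dz": 0,"yaw": 40,"jaw": 0.34}]}}

```text
clock: 11.3
eef_pos: [534.3, 219.6, 60.6]
tool_rot: [3.132, 0.003, 2.167]
force: [6.4, 1.8, -2.6]
width: 28.9
gripper_force: 3.2
```

Request:
{"fn": "arm_command", "kwargs": {"deltas": [{"dx": -0.0057,"dy": -0.0041,"dz": 0,"yaw": 4,"jaw": 0.34},{"dx": -0.0111,"dy": -0.0086,"dz": 0,"yaw": 8,"jaw": 0.34},{"dx": -0.0161,"dy": -0.0134,"dz": 0,"yaw": 12,"jaw": 0.34},{"dx": -0.0208,"dy": -0.0186,"dz": 0,"yaw": 16,"jaw": 0.34},{"dx": -0.0251,"dy": -0.024,"dz": 0,"yaw": 20,"jaw": 0.34},{"dx": -0.029,"dy": -0.0298,"dz": 0,"yaw": 24,"jaw": 0.34},{"dx": -0.0325,"dy": -0.0358,"dz": 0,"yaw": 28,"jaw": 0.34},{"dx": -0.0356,"dy": -0.0421,"dz": 0,"yaw": 32,"jaw": 0.34},{"dx": -0.0383,"dy": -0.0486,"dz": 0,"yaw": 36,"jaw": 0.34},{"dx": -0.0383,"dy": -0.0486,"dz": 0,"yaw": 36,"jaw": 0.34}]}}

```text
clock: 12.3
eef_pos: [495.7, 172.0, 60.7]
tool_rot: [3.134, 0.006, 2.794]
force: [5.0, 3.7, 0.5]
width: 29.1
gripper_force: 2.2
```

Request:
{"fn": "arm_command", "kwargs": {"deltas": [{"dx": -0.0011,"dy": -0.0033,"dz": 0,"yaw": 2,"jaw": 0.34},{"dx": -0.0021,"dy": -0.0066,"dz": 0,"yaw": 4,"jaw": 0.34},{"dx": -0.003,"dy": -0.01,"dz": 0,"yaw": 6,"jaw": 0.34},{"dx": -0.0038,"dy": -0.0134,"dz": 0,"yaw": 8,"jaw": 0.34},{"dx": -0.0038,"dy": -0.0134,"dz": 0,"yaw": 8,"jaw": 0.34}]}}

```text
clock: 12.8
eef_pos: [492.4, 160.6, 60.8]
tool_rot: [3.133, 0.008, 2.934]
force: [5.1, 6.9, -2.5]
width: 29.1
gripper_force: 3.8
```

Request:
{"fn": "arm_command", "kwargs": {"deltas": [{"dx": -0.0007,"dy": -0.0034,"dz": 0,"yaw": 2,"jaw": 0.34},{"dx": -0.0013,"dy": -0.0068,"dz": 0,"yaw": 4,"jaw": 0.34},{"dx": -0.0013,"dy": -0.0068,"dz": 0,"yaw": 4,"jaw": 0.34}]}}

```text
clock: 13.1
eef_pos: [493.5, 160.2, 61.0]
tool_rot: [3.125, 0.014, 3.008]
force: [8.5, 18.2, -9.9]
width: 29.2
gripper_force: 9.9
```

The lever is at its stop: the force rises with no further motion, at an estimated 1.38 rad. Now I back off, lift clear, and measure the lid and the knob.

Request:
{"fn": "arm_command", "kwargs": {"deltas": [{"dx": 0.002,"dy": 0.006,"dz": 0,"yaw": -4,"jaw": 0.34},{"dx": 0.0015,"dy": 0.01,"dz": 0,"yaw": -6,"jaw": 0.5},{"dx": 0.0015,"dy": 0.01,"dz": 0,"yaw": -6,"jaw": 0.5},{"dx": 0.0015,"dy": 0.01,"dz": 0.02,"yaw": -6,"jaw": 0.5},{"dx": 0.0015,"dy": 0.01,"dz": 0.06,"yaw": -8,"jaw": 0.6},{"dx": 0.0015,"dy": 0.01,"dz": 0.1,"yaw": -16,"jaw": 1},{"dx": 0.0015,"dy": 0.01,"dz": 0.125,"yaw": -24,"jaw": 1},{"dx": 0.0015,"dy": 0.01,"dz": 0.125,"yaw": -32,"jaw": 1}]}}

```text
clock: 13.9
eef_pos: [490.0, 159.2, 188.0]
tool_rot: [3.136, 0.004, 2.437]
force: [0.4, -0.5, -0.8]
width: 85.4
gripper_force: 0.0
```

```bash
python3 - <<'E'
from h import *
ims=[]
for n,f in(('top','top4'),('scene','sc4')):
    im,d=snap(n,f)
    c=camera_params(n);K=np.array(c['camera_matrix']);E=np.array(c['extrinsics'])
    v,u=np.nonzero(d>0);P=(E[:3,:3]@(np.linalg.inv(K)@np.stack([u,v,np.ones(len(u))])*d[v,u])+E[:3,3:]).T
    L=P[(abs(P[:,0]-572)<45)&(abs(P[:,1]-25)<45)&(abs(P[:,2]-114)<6)]
    print(n,len(L),L.mean(0).round(1),cv2.minEnclosingCircle(L[:,:2].astype(np.float32)))
a=cv2.imread('pics/top4.png')[200:320,220:380];b=cv2.imread('pics/sc4.png')[170:305,240:375]
cv2.imwrite('pics/g5.png',np.hstack([cv2.resize(a,(400,300)),cv2.resize(b,(300,300))]))
E
```

```text
top 413 [572.2  23.7 114.2] ((572.5863037109375, 23.57033920288086), 29.492050170898438)
scene 353 [571.7  19.3 114. ] ((572.9332275390625, 21.127714157104492), 32.84937286376953)
```

View pics/g5.png

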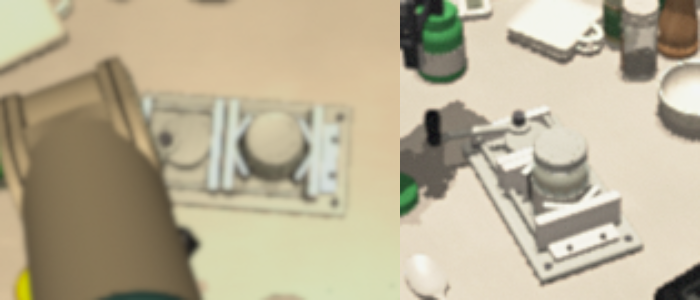

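The knob is now swung out to the -x side, right panel (433,125). The jar is clamped and its lid sits level at z = 114. Moving back over the lid.

Request:
{"fn": "arm_command", "kwargs": {"deltas": [{"dx": 0.02,"dy": -0.025,"dz": 0,"yaw": -8,"jaw": 1},{"dx": 0.035,"dy": -0.055,"dz": 0,"yaw": -16,"jaw": 1},{"dx": 0.055,"dy": -0.085,"dz": 0,"yaw": -24,"jaw": 1},{"dx": 0.07,"dy": -0.11,"dz": 0,"yaw": -32,"jaw": 1},{"dx": 0.08,"dy": -0.128,"dz": 0,"yaw": -40,"jaw": 1},{"dx": 0.0845,"dy": -0.1368,"dz": 0,"yaw": -48,"jaw": 1},{"dx": 0.0845,"dy": -0.1368,"dz": -0.02,"yaw": -56,"jaw": 1},{"dx": 0.0845,"dy": -0.1368,"dz": -0.045,"yaw": -56,"jaw": 1},{"dx": 0.0845,"dy": -0.1368,"dz": -0.07,"yaw": -56,"jaw": 1},{"dx": 0.0845,"dy": -0.1368,"dz": -0.087,"yaw": -56,"jaw": 1},{"dx": 0.0845,"dy": -0.1368,"dz": -0.095,"yaw": -56,"jaw": 1},{"dx": 0.0845,"dy": -0.1368,"dz": -0.098,"yaw": -56,"jaw": 1},{"dx": 0.0845,"dy": -0.1368,"dz": -0.098,"yaw": -56,"jaw": 1},{"dx": 0.0845,"dy": -0.1368,"dz": -0.098,"yaw": -56,"jaw": 1}]}}

```text
clock: 15.4
eef_pos: [573.1, 22.9, 87.0]
tool_rot: [3.14, -0.0, 1.467]
force: [0.3, -0.9, 0.1]
width: 85.6
gripper_force: 0.0
```

Request:
{"fn": "arm_command", "kwargs": {"deltas": [{"dx": 0,"dy": 0,"dz": 0,"yaw": 0,"jaw": 0.7},{"dx": 0,"dy": 0,"dz": 0,"yaw": 0,"jaw": 0.5},{"dx": 0,"dy": 0,"dz": 0,"yaw": 0,"jaw": 0.2},{"dx": 0,"dy": 0,"dz": 0,"yaw": 0,"jaw": 0},{"dx": 0,"dy": 0,"dz": 0,"yaw": 0,"jaw": 0},{"dx": 0,"dy": 0,"dz": 0,"yaw": 0,"jaw": 0},{"dx": 0,"dy": 0,"dz": 0,"yaw": 0,"jaw": 0}]}}

```text
clock: 16.1
eef_pos: [574.4, 23.0, 87.8]
tool_rot: [3.138, -0.001, 1.467]
force: [1.4, 0.1, 4.9]
width: 57.6
gripper_force: 62.8
```

Request:
{"fn": "arm_command", "kwargs": {"deltas": [{"dx": 0.001,"dy": 0,"dz": 0.0002,"yaw": 4,"jaw": 0},{"dx": 0.001,"dy": 0,"dz": 0.0004,"yaw": 8,"jaw": 0},{"dx": 0.001,"dy": 0,"dz": 0.0006,"yaw": 12,"jaw": 0},{"dx": 0.001,"dy": 0,"dz": 0.0008,"yaw": 16,"jaw": 0},{"dx": 0.001,"dy": 0,"dz": 0.001,"yaw": 20,"jaw": 0},{"dx": 0.001,"dy": 0,"dz": 0.0012,"yaw": 24,"jaw": 0},{"dx": 0.001,"dy": 0,"dz": 0.0015,"yaw": 30,"jaw": 0}]}}

```text
clock: 16.8
eef_pos: [574.8, 23.4, 89.1]
tool_rot: [3.139, 0.001, 1.993]
force: [0.0, 0.9, 4.4]
width: 57.6
gripper_force: 62.9
```

```bash
python3 -c "
from cell import *
s=read_state();print(s['torque'],s['force'],s['tool_rot'],s['eef_pos'])"
```

```text
[ 0.28160157 -0.10261433 -0.2219796 ] [0.02875515 0.872008   4.38805076] [3.13863200e+00 6.41269151e-04 1.99295968e+00] [574.78521399  23.42046709  89.13541632]
```

Request:
{"fn": "arm_command", "kwargs": {"deltas": [{"dx": 0,"dy": 0,"dz": 0.0003,"yaw": 5,"jaw": 0},{"dx": 0,"dy": 0,"dz": 0.0005,"yaw": 10,"jaw": 0},{"dx": 0,"dy": 0,"dz": 0.0008,"yaw": 15,"jaw": 0},{"dx": 0,"dy": 0,"dz": 0.001,"yaw": 20,"jaw": 0},{"dx": 0,"dy": 0,"dz": 0.0013,"yaw": 25,"jaw": 0},{"dx": 0,"dy": 0,"dz": 0.0015,"yaw": 30,"jaw": 0},{"dx": 0,"dy": 0,"dz": 0.0018,"yaw": 35,"jaw": 0},{"dx": 0,"dy": 0,"dz": 0.002,"yaw": 40,"jaw": 0},{"dx": 0,"dy": 0,"dz": 0.0023,"yaw": 45,"jaw": 0},{"dx": 0,"dy": 0,"dz": 0.0023,"yaw": 45,"jaw": 0},{"dx": 0,"dy": 0,"dz": 0.0023,"yaw": 45,"jaw": 0}]}}

```text
clock: 17.9
eef_pos: [573.6, 22.9, 90.3]
tool_rot: [3.142, 0.0, 2.773]
force: [-0.2, 0.2, -0.9]
width: 57.6
gripper_force: 63.9
```

```bash
python3 -c "
from cell import *
s=read_state();print(s['torque'],s['force'],s['tool_rot'],s['eef_pos'])"
```

```text
[-0.00425302 -0.00262258 -0.00711144] [-0.23545469  0.22812942 -0.92026384] [3.14157267e+00 1.54679819e-04 2.77333905e+00] [573.57715838  22.85622069  90.28060095]
```

The torque has dropped to zero and the tool carries only the lid's weight, so the lid is free. Lifting straight up.

Request:
{"fn": "arm_command", "kwargs": {"deltas": [{"dx": 0,"dy": 0,"dz": 0.001,"yaw": 0,"jaw": 0},{"dx": 0,"dy": 0,"dz": 0.002,"yaw": 0,"jaw": 0},{"dx": 0,"dy": 0,"dz": 0.003,"yaw": 0,"jaw": 0},{"dx": 0,"dy": 0,"dz": 0.004,"yaw": 0,"jaw": 0},{"dx": 0,"dy": 0,"dz": 0.005,"yaw": 0,"jaw": 0},{"dx": 0,"dy": 0,"dz": 0.005,"yaw": 0,"jaw": 0}]}}

```text
clock: 18.5
eef_pos: [573.7, 23.1, 95.3]
tool_rot: [3.141, 0.0, 2.775]
force: [-0.3, -0.1, -1.0]
width: 57.7
gripper_force: 63.9
```

Request:
{"fn": "arm_command", "kwargs": {"deltas": [{"dx": 0,"dy": 0,"dz": 0.003,"yaw": 0,"jaw": 0},{"dx": 0,"dy": 0,"dz": 0.007,"yaw": 0,"jaw": 0},{"dx": 0,"dy": 0,"dz": 0.012,"yaw": 0,"jaw": 0},{"dx": 0,"dy": 0,"dz": 0.017,"yaw": 0,"jaw": 0},{"dx": 0,"dy": 0,"dz": 0.021,"yaw": 0,"jaw": 0},{"dx": 0,"dy": 0,"dz": 0.024,"yaw": 0,"jaw": 0},{"dx": 0,"dy": 0,"dz": 0.025,"yaw": 0,"jaw": 0},{"dx": 0,"dy": 0,"dz": 0.025,"yaw": 0,"jaw": 0},{"dx": 0,"dy": 0,"dz": 0.025,"yaw": 0,"jaw": 0},{"dx": 0,"dy": 0,"dz": 0.025,"yaw": 0,"jaw": 0}]}}

```text
clock: 19.5
eef_pos: [573.4, 23.0, 119.9]
tool_rot: [-3.141, -0.0, 2.776]
force: [-0.1, 0.5, -0.4]
width: 57.4
gripper_force: 63.9
```

```bash
python3 - <<'E'
from h import *
b,_=snap('scene','sc5');s=read_state();print(s['force'],s['eef_pos'],s['width'])
cv2.imwrite('pics/g6.png',cv2.resize(b[170:305,240:375],(540,540),interpolation=cv2.INTER_CUBIC)[:,:,::-1])
E
```

```text
[ 0.31054161 -0.84326829 -0.42093137] [573.41360866  23.02406393 119.90770202] 57.304449388714055
```

View pics/g6.png

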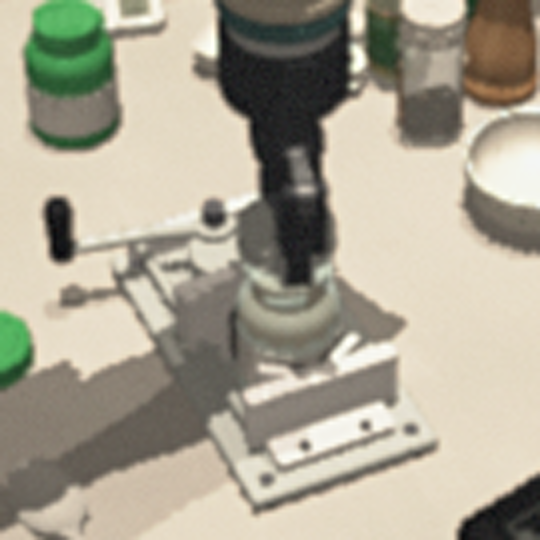

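The lid is held level above the open neck, picture (285,235) over (290,300). The jar is still clamped and the lever is home, so I'm handing in.

```bash
python3 -c "
from cell import *
print(finish_job())"
```

```text
the job is handed in; nothing more can be done
None
```

The job is handed in at about 19.5 s of the 62 s (result not shown): the jar is clamped with the lever at its stop, and the lid, turned about 75° anticlockwise, is held level about 20 mm above the rim by my estimate.

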